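Lock the lathe arbor with its link

TASK

Turn the wooden arbor between the lathe's centres until its white line faces straight up; its brass peg then leans the same way as the steel post on the headstock. Then hang the red locking link on both, rib upwards, its round eye on the brass peg and its long slot on the steel post, pushed fully home on both collars, and let go. Leave the other things on the bench where they are.

Things in the scene. Friction and masses are not known exactly. Their poses are not given: they have to be found in the camera images.
- lathe: small bench lathe, fixed: black bed 75 mm wide, 400 mm long along its y; grey headstock at the -y end (barrel 60 mm across, y = -55 to -135 mm), grey tailstock from y = 120 mm. Origin on the bench below the brass peg's plane; -x side faces the robot, z up. The spindle axis runs along the lathe's y, 115 mm above the origin.
- arbor (a joint): turn of the wooden arbor (roller 52 mm across, 123 mm long) about the lathe's +y, rad. 0: its white line faces up and its brass peg leans 30 degrees from vertical to the lathe's -x (robot) side, parallel to the steel post. Positive (starts 0.8 to 1.4): turned away from the robot. Light friction (1 N at the peg's tip); it stays where left. Bare end of roller to peg: 28 mm, headstock side.
- peg_middle (a point): point fixed on the lathe, 32 mm from the spindle axis: where the root of the brass peg (top of its collar) is with the white line up, if the arbor sits in the middle. The arbor, clamped between centres, really sits up to 10 mm to either side of it along the lathe's y: not reported; look, or feel for it. Peg: radial, 10 mm across, 30 mm from collar (20 mm across) to tip, last 10 mm taper to 5 mm.
- post_root (a point): where the fixed steel post leaves its collar on the headstock: centre of the collar's top, 32 mm from the spindle axis, at y = -90 mm of the lathe. Same sizes as the brass peg; it always leans 30 degrees from vertical towards the lathe's -x side. The link's slot goes over it; the slot's length takes up the arbor's sideways place.
- post_tip (a point): tip of the steel post, 62 mm from the spindle axis (30 mm beyond post_root)
- link: locking link, 120 g: red flat bar 30 x 142 x 8 mm (long along its y), black grip rib on top in the middle, 14 mm wide (x), 40 mm long (y), from 8 to 32 mm above the underside. Lies flat, rib up. Origin: centre of the underside; z up. Round eye 13 mm across at y = +45 mm (yellow stripe beside it), slot 13 (x) x 34 mm (y) centred at y = -45 mm, both right through.
- link_eye (a point): centre of the round eye, on the link's underside
- link_slot (a point): centre of the slot, on the link's underside
- blank: bystander, leave alone: round dark wood blank, 64 mm across, 28 mm tall; origin at the centre of its underside
- ferrule: bystander, leave alone: brass ring, 52 mm across, 20 mm tall; origin at the centre of its underside
- gouge: bystander, leave alone: hand gouge like a screwdriver, 160 mm long, lying flat; origin under its middle, along its x
- wax: bystander, leave alone: jar of wax, 60 mm across, 70 mm tall; origin at the centre of its underside
- mug: bystander, leave alone: blue mug, 80 mm across, 90 mm tall; origin at the centre of its underside
- mallet: bystander, leave alone: hammer, 240 mm long, lying flat; origin under its middle, along its x
- sander: bystander, leave alone: cork sanding block, 100 x 60 x 30 mm; origin at the centre of its underside

How it is judged (in metres and radians):
On the way:
1. the arbor is turned until its white line faces up (within 0.15 rad), before the link is brought near (eye over 130 mm from the post) (value of joint arbor between -0.15 and 0.15 rad and distance between link_eye and post_root above 0.13 m), for 0.2 s.
At the end, for the whole second after the job is handed in: The link hangs released and at rest with its rib up, pushed home at both ends: eye and slot lie within 4 mm of the height and 5 mm of the lathe x of the collars they sit on, and within 14 mm of peg_middle and post_root along the lathe, and the arbor's white line faces up within 0.15 rad (value of joint arbor between -0.15 and 0.15 rad and x of link_eye in the frame of lathe between -0.021 and -0.011 m and z of link_eye in the frame of lathe between 0.1387 and 0.1467 m and y of link_eye in the frame of lathe between -0.014 and 0.014 m and x of link_slot in the frame of lathe between -0.021 and -0.011 m and z of link_slot in the frame of lathe between 0.1387 and 0.1467 m and y of link_slot in the frame of lathe between -0.104 and -0.076 m and linear speed of link below 0.02 m/s and angular speed of link below 0.2 rad/s and angle between link's own z axis and vertical below 0.75 rad); the robot touches nothing.
It fails at once if another thing on the bench is disturbed (moved more than 30 mm) (distance of any of blank, ferrule, gouge, wax, mug, mallet, sander from where it was at the start of the episode above 0.03 m).
It also fails if it takes over 72 s, if anything falls off the work surface, if the arm or the gripper's body presses on something with over 40 N, if the wrist force passes 120 N, or if a joint passes its speed limit or range.

ROBOT

A 6-joint arm with a two-finger parallel gripper is mounted at the origin on the work surface. World frame = base frame: x ahead of the robot, y to its left, z up, the work surface at z = 0. Lengths are in mm, angles in rad, forces in N, time in s.
With the tool pointing down it reaches from about 275 to 750 mm from the base axis. Payload 10.2 kg.
Tool frame: the origin (TCP) lies between the finger pads; the fingertips stand 17 mm ahead of it and the grasp point (between the pads) lies 2 mm behind it (tips_ahead is the distance from the TCP to the fingertips, in mm); z points along the fingers, y is the line along which they close (so a half turn about z gives the same grasp; the last joint's range is limited). The gripper opens to 85 mm and grips with 20 to 120 N. Pads are 22 mm wide; open, the fingers measure 114 mm over their backs; the gripper's body (76 mm by 85 mm) begins 54 mm behind the grasp point. The pads swing forward as they close: fully open they stand 13 mm farther back than shut.
Start: joints at [-1.469, 0.313, 1.498, -0, 1.331, -0.223], TCP at [167.525, -497.561, 248.294] pointing down, gripper open.
Joint ranges: [-2.94, 2.94], [-0.97, 2.17], [0.19, 2.56], [-1.23, 4.37], [0.02, 3.11], [-2.88, 2.88]. Speed limits (rad/s): [2.39, 2.39, 3.01, 3.14, 3.14, 3.14].

INTERFACE

Orientations are given as a unit quaternion [w, x, y, z].
In Python, from rig import sense, capture, finish_job, boxes_of, tips_ahead gives the robot as it stands.
- The arm moves only by the tool drive_tool, never from a script. Its argument "commands" is text: rows parted by semicolons, each of 7 numbers parted by spaces: the shift along the world's x, y, z in units of 0.1 m (1.0 is 0.1 m), then the turn, a rotation vector about the world's x, y, z in units of pi/4 rad (1.0 is pi/4 rad), then the opening in per cent of the stroke, from 0 (shut) to 100 (fully open). A call has 1 to 20 rows; each row shifts and turns the commanded pose from where the row before left it; what a row does not reach is not made up. A row lasts 1/12 s, in which the tool goes at most 41.7 mm and 7.16 degrees, less where a joint would pass 70% of its speed; a pose out of reach is approached as far as the arm can. A call with a number of a shift or a turn outside -1 to 1 is refused whole. A call with a gripper value outside its range is refused whole. The fingers move at their own pace and stop on an object; "force" is the grip in N (left out, the last holds). Time passes only in rows, so rows that do not move let the fingers close. It gives the time, the measured TCP pose, the force, the opening and the grip force at its end, in the units of the state.
- sense(): the state, without advancing time (a new reading comes with each control period).
- capture(name): name is "scene" or "top" or "wrist"; returns a dict with "pixels" (480x640x3 uint8, blue, green, red), "fov_y" (degrees; the focal length in pixels is half the picture's height over the tangent of half this angle, whatever the lens; pixels are square), "cx", "cy" (the principal point, pixels), "k1" (the pictures are not rectified: a ray, as slopes to the right and down, at radius r is drawn at 1 + k1 r^2 times it, then the intrinsics apply), "position" and "attitude" of the camera in the world; the wrist camera has in their place "tool_from_camera" (4x4, takes a point from camera to tool coordinates, whose origin is the TCP and whose axes are the flange's). Camera axes: x right, y down, z forward; pixel columns grow to the right and rows downward; lengths in mm; the calibration is good to about 2 mm. A picture is of the moment at which its call begins: read the wrist's pose just before it. There is no depth.
- finish_job(): hands the job in; it is judged then, once.
Trained networks look in a picture, given as the dict that the camera call returned (one of the last four; its "shot" number tells which), for a name from the list of things; names that differ only in an ending like _2 or _b are one class to them, and where a whole thing is asked for, a point or a joint stands for the part that bears it (a point fixed in the world has none). Each returns a list of dicts, best first, with "confidence" (0 to 1); they miss things now and then, are a little off and sometimes report something else, mostly with a low value. They report only what shows in the picture. A call takes as long as a camera call.
- boxes_of(picture, name): "position" ([column, row] in pixels, amid what is visible of it).
The state is a dict: "time_s": time; "joints": joint angles; "dq": joint speeds; "tau": joint torques, N m; "eef_pos": TCP position; "ee_rot": TCP orientation; "force": force on the tool from outside, world axes, zero at the start; "wrist_torque": the same for the moment, N m; "grip_width": opening from 0.0 (shut) to 1.0 (fully open); "grip_force": force on a finger pad.
Only numpy, scipy, OpenCV 4.12 (cv2) and the standard library are available. Lean on these libraries where they do the work, as an engineer would, in place of code of your own. Each camera call takes 0.05 s, during which the arm holds its last target. There are 200 camera calls.

## Working session

There is one attempt and no reset: what is moved stays moved. The work goes in short steps, Python scripts to look and compute and a tool call to move; the robot and the scene stay as the last step left them, time stands still between calls to the robot, and variables do not carry over. Pictures are saved under pics/ and viewed, at most 10 in all, crops included, and the job is handed in when it is done.

Besides the shell and the picture viewer there is one more tool, called after "Request:" as name(argument=value, ...), one argument or row to a line, values as JSON. drive_tool: Moves the arm, as the interface text tells. Shifts and turns lie within -1 to 1; 1 stands for 0.1 m of shift or pi/4 rad of turn. Its arguments: {"type":"object","properties":{"commands":{"type":"string"},"force":{"type":"number"}},"required":["commands"]}

```bash
mkdir -p pics; ls
cat > h.py <<'E'
import numpy as np, cv2
from scipy.spatial.transform import Rotation as R
from rig import *
def Rq(q): return R.from_quat([q[1],q[2],q[3],q[0]]).as_matrix()
def cam(p,st=None):
    f=240/np.tan(np.radians(p["fov_y"])/2)
    if "position" in p:
        A=np.array(p["attitude"],float); Rm=A if A.shape==(3,3) else Rq(A); t=np.array(p["position"],float)
    else:
        T=np.array(p["tool_from_camera"]); Rt=Rq(st["ee_rot"]); Rm=Rt@T[:3,:3]; t=Rt@T[:3,3]+np.array(st["eef_pos"])
    return f,Rm,t
def ray(p,uv,st=None):
    f,Rm,t=cam(p,st); d=np.array([(uv[0]-p["cx"])/f,(uv[1]-p["cy"])/f]); s=d.copy()
    for _ in range(20): s=d/(1+p["k1"]*(s@s))
    v=Rm@np.array([s[0],s[1],1]); return t,v/np.linalg.norm(v)
def atz(p,uv,z,st=None):
    t,v=ray(p,uv,st); return t+v*(z-t[2])/v[2]
def proj(p,X,st=None):
    f,Rm,t=cam(p,st); c=Rm.T@(np.array(X)-t); s=c[:2]/c[2]; s=s*(1+p["k1"]*(s@s)); return s*f+[p["cx"],p["cy"]]
def tri(rs):
    A=sum(np.eye(3)-np.outer(v,v) for t,v in rs); b=sum((np.eye(3)-np.outer(v,v))@t for t,v in rs); return np.linalg.solve(A,b)
E
python3 - <<'E'
from h import *
s=sense();print(s)
for n in ["scene","top","wrist"]:
    p=capture(n); cv2.imwrite(f"pics/{n}0.png",p["pixels"]); print(n,{k:v for k,v in p.items() if k!="pixels"})
    for o in ["lathe","arbor","link","post_tip","mug","wax","mallet","blank","sander","gouge","ferrule"]:
        b=boxes_of(p,o)[:2]
        print(o,[(x["position"],round(x["confidence"],2), atz(p,x["position"],0,s)[:2].round() if "position" in x else "") for x in b])
E
```

```text
pics
{'time_s': 0.0, 'joints': array([-1.46938588e+00,  3.13449352e-01,  1.49843764e+00,  1.36426441e-05,
        1.33099780e+00, -2.23418605e-01]), 'dq': array([-0.00103837, -0.00073285, -0.00023964, -0.00221238, -0.00106048,
       -0.00052225]), 'tau': array([-3.22048327e-04, -4.12259245e+01, -2.59744334e+01, -1.93736410e-04,
        4.14410635e-03,  4.18766376e-06]), 'eef_pos': array([ 167.50999254, -497.31197111,  247.73518309]), 'ee_rot': array([-6.44462720e-04,  9.86839785e-01,  1.61699787e-01,  4.60011331e-05]), 'force': array([ 0.79252891,  0.61320316, -0.6753598 ]), 'wrist_torque': array([-0.0258749 ,  0.01146829,  0.0691811 ]), 'grip_force': 0.0, 'grip_width': 0.9975535283395566}
scene {'fov_y': 54.351215987498556, 'cx': 312.32230604050085, 'cy': 237.22663938988225, 'k1': 0.040711547487846556, 'position': array([ 793.20642527, -507.87768918,  970.05112034]), 'attitude': array([-0.28531794,  0.92940857,  0.2228922 , -0.07150144]), 'shot': 1}
lathe [([336.1, 265.1], 0.77, array([576.,  30.]))]
arbor [([335.9, 262.4], 0.72, array([573.,  37.])), ([346.1, 227.8], 0.56, array([
[... 1590 characters left out ...]
09.,  69.]))]
ferrule [([253.0, 273.7], 0.51, array([449., 182.]))]
wrist {'fov_y': 69.51551595207582, 'cx': 315.6483645368658, 'cy': 240.62742182090548, 'k1': -0.043823099092958846, 'tool_from_camera': array([[-6.46618072e-04, -9.65100739e-01, -2.61878111e-01,
         6.53583123e+01],
       [ 9.99999778e-01, -5.81255777e-04, -3.27051193e-04,
        -2.05006687e-01],
       [ 1.63419183e-04, -2.61878264e-01,  9.65100900e-01,
        -1.24762227e+02],
       [ 0.00000000e+00,  0.00000000e+00,  0.00000000e+00,
         1.00000000e+00]]), 'shot': 3}
lathe []
arbor []
link []
post_tip []
mug []
wax []
mallet [([397.0, 20.7], 0.73, array([ 368., -512.]))]
blank []
sander []
gouge []
ferrule []
```

Run:
```python
import cv2,numpy as np
a=cv2.imread("pics/scene0.png")[170:360,200:450]; b=cv2.imread("pics/top0.png")[160:310,210:410]
cv2.imwrite("pics/a.png",cv2.resize(a,None,fx=3.1,fy=3.1,interpolation=2)); cv2.imwrite("pics/b.png",cv2.resize(b,None,fx=4,fy=4,interpolation=2))
```

```text
(no output)
```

View pics/a.png

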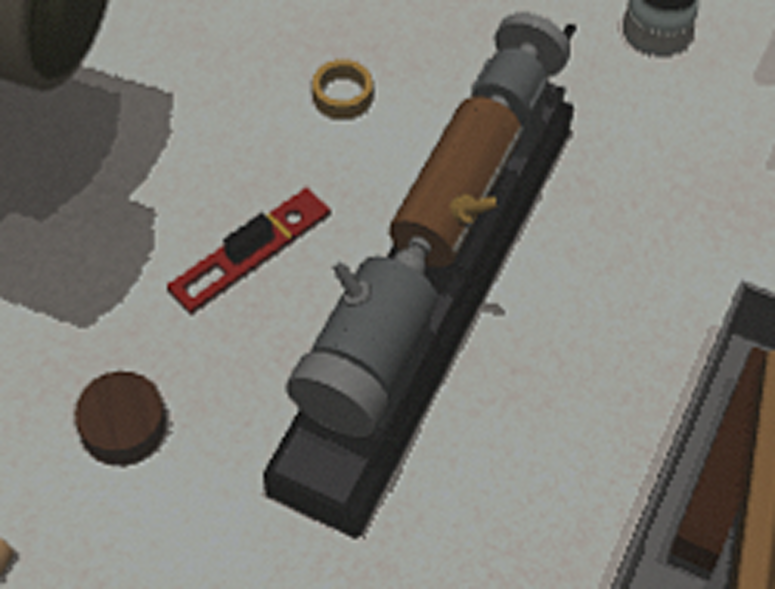

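View pics/b.png

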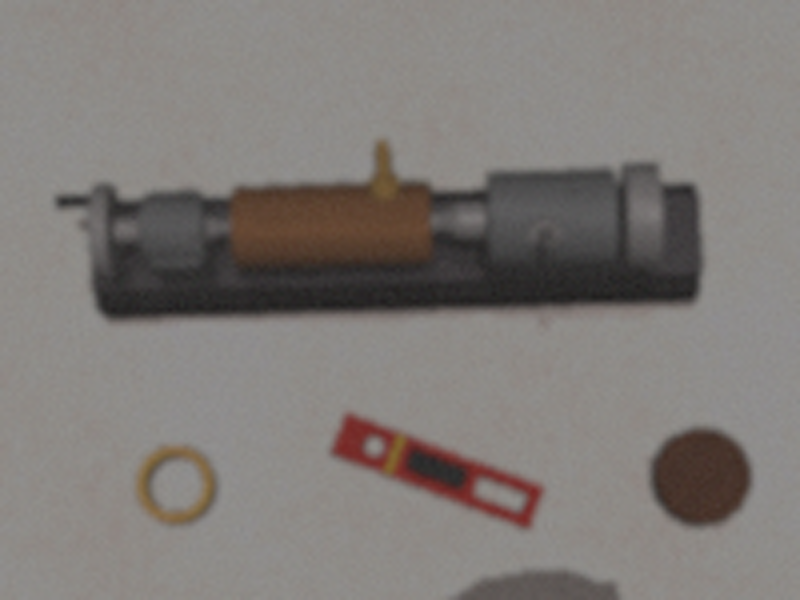

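The pictures show the red link on the robot side of the lathe, with its eye at about scene (294,240) and top (304,271). The steel post tip is at scene (310,256). The brass peg leans away from the robot, with its tip at scene (358,235) and top (305,196).

Run:
```python
from h import *
s=capture("scene");t=capture("top")
eye=[(294.5,240),(303.75,271.5)]; sl=[(266.5,261.3),(335.5,282.75)]
for n,z,a in (("eye",8,eye),("slot",8,sl)): print(n,atz(s,a[0],z).round(1),atz(t,a[1],z).round(1))
print("bed edge top", atz(t,(210+105/4,160+315/4),0),atz(t,(210+697/4,160+298/4),0))
print("peg tip",tri([ray(s,(358,235.5)),ray(t,(305.5,195.8))]),"root",tri([ray(s,(349.4,237.1)),ray(t,(306,206.8))]))
print("post tip",tri([ray(s,(309.7,256.1)),ray(t,(210+545/4,160+258/4))]),"root",tri([ray(s,(314.5,263.2)),ray(t,(210+543/4,160+232/4))]))
# bed corners scene (headstock-end)
print("bed scene", atz(s,(200+268/3.1,170+492/3.1),0),atz(s,(200+360/3.1,170+537/3.1),0),atz(s,(200+572/3.1,170+130/3.1),0))
```

```text
eye [455.   44.7   8. ] [451.3  45.3   8. ]
slot [424.2 -40.1   8. ] [419.7 -38.6   8. ]
bed edge top [544.66661401 228.12700874   0.        ] [ 548.34747283 -173.34471731    0.        ]
peg tip [621.0006883   31.38182168 154.57799923] root [600.13936213  32.53161406 132.38778275]
post tip [550.86907779 -63.41934503 155.35288103] root [566.56706935 -65.22208954 143.34801294]
bed scene [ 548.41683348 -166.89066928    0.        ] [ 622.06854908 -167.09125379    0.        ] [ 6.19348926e+02  2.32392535e+02 -1.13686838e-13]
```

Request:
drive_tool(
  commands=".25 .3 .05 0 0 -.025 0; .25 .3 .05 0 0 -.025 0; .25 .3 .05 0 0 -.025 0; .25 .3 .05 0 0 -.025 0; .25 .3 .05 0 0 -.025 0; .25 .3 .05 0 0 -.025 0; .25 .3 .05 0 0 -.025 0; .25 .3 .05 0 0 -.025 0; .25 .3 .05 0 0 -.025 0; .25 .3 .05 0 0 -.025 0; .25 .3 .05 0 0 -.025 0; .25 .3 .05 0 0 -.025 0; .25 .3 .05 0 0 -.025 0; .25 .3 .05 0 0 -.025 0; .25 .3 .05 0 0 -.025 0; .25 .3 .05 0 0 -.025 0; .1 .2 0 0 0 0 0;0 0 0 0 0 0 0;0 0 0 0 0 0 0",
)

```text
time_s: 3.48
eef_pos: [577.7, 3.3, 327.8]
ee_rot: [0.0, 1.0, 0.006, -0.0]
force: [-0.7, -0.9, -0.4]
grip_width: 0.004
grip_force: 0.0
```

Run:
```python
from h import *
s=sense();p=capture("wrist");print(s["eef_pos"],s["ee_rot"],s["time_s"])
import pickle;pickle.dump((s,p),open("w1.pkl","wb"))
cv2.imwrite("pics/w1.png",p["pixels"])
```

```text
[577.70382124   3.2744739  327.84217832] [ 1.51788808e-05  9.99980152e-01  6.29083490e-03 -3.47033403e-04] 3.4833
```

View pics/w1.png

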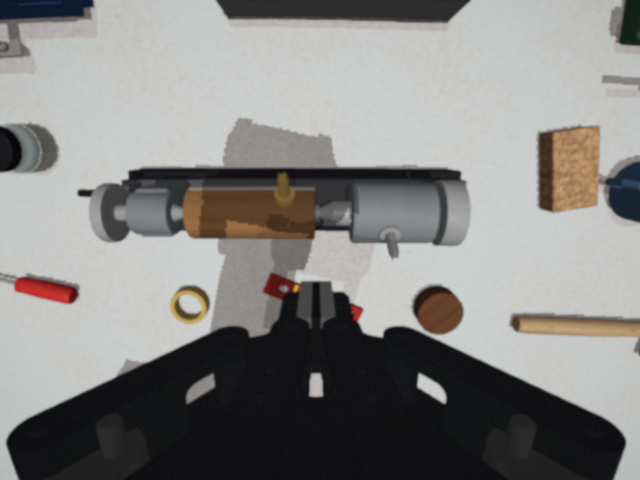

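The wrist view shows the steel post tip at (393,256) with its root at (391,234). The brass peg tip is at (283,174) with its root at (286,198).

```bash
cat > fit.py <<'E'
from h import *
import pickle
from scipy.optimize import least_squares
s1,w=pickle.load(open("w1.pkl","rb"))
s=capture("scene");t=capture("top")
O=[("pt",[(w,(393,256),s1),(s,(309.7,256.1),None)]),("pr",[(w,(391,234),s1),(s,(314.5,263.2),None)]),
("bt",[(w,(283,174.5),s1),(s,(358,235.5),None),(t,(305.5,195.8),None)]),("br",[(w,(286,198),s1),(s,(349.4,237.1),None),(t,(306,206.8),None)])]
def P(v):
    x,y,yaw,th,o=v; a=th-np.pi/6; L=lambda r,a,yy:np.array([x,y,0])+R.from_euler("z",yaw).apply([r*np.sin(a),yy,115+r*np.cos(a)])
    return dict(pt=L(62,-np.pi/6,-90),pr=L(32,-np.pi/6,-90),bt=L(62,a,o),br=L(32,a,o))
def f(v):
    D=P(v); return np.concatenate([proj(p,D[n],st)-uv for n,l in O for p,uv,st in l]+[[(v[2]-.008)/.003]])
r=least_squares(f,[584,25,.008,1.2,5],loss="soft_l1",x_scale=[1,1,.01,.1,1]);print(r.x.round(3));print(f(r.x).round(1));
for k,v in P(r.x).items():print(k,v.round(1))
E
python3 fit.py
```

```text
[5.81815e+02 2.49960e+01 9.00000e-03 1.19600e+00 5.23500e+00]
[ 1.6  1.5 -1.9 -2.2 -1.5 -0.6 -0.   0.1  0.2  0.3  0.  -2.3  0.2 -0.6
 -0.  -4.3 -0.2 -0.8  0.3 -1.8  0.2]
pt [551.6 -65.3 168.7]
pr [566.6 -65.1 142.7]
bt [620.4  30.6 163.5]
br [601.7  30.4 140. ]
```

Request:
drive_tool(
  commands=".4 .14 0 0 0 0 0;.4 .13 0 0 0 0 0;0 0 -.4 0 0 0 0;0 0 -.4 0 0 0 0;0 0 -.4 0 0 0 0;0 0 -.4 0 0 0 0;0 0 0 0 0 0 0;-.1 0 0 0 0 0 0;-.1 0 0 0 0 0 0;-.1 0 0 0 0 0 0;-.1 0 0 0 0 0 0;-.1 0 0 0 0 0 0;-.1 0 0 0 0 0 0;-.1 0 0 0 0 0 0;-.05 0 0 0 0 0 0;-.05 0 0 0 0 0 0;0 0 0 0 0 0 0;0 0 0 0 0 0 0",
)

```text
time_s: 5.13
eef_pos: [576.8, 28.8, 169.1]
ee_rot: [0.0, 1.0, 0.005, 0.0]
force: [0.3, -0.2, 0.9]
grip_width: -0.002
grip_force: 0.4
```

Run:
```python
from h import *
import rig
print(tips_ahead() if callable(tips_ahead) else tips_ahead, sense()["eef_pos"])
p=capture("scene");cv2.imwrite("pics/s2.png",cv2.resize(p["pixels"][190:330,250:420],None,fx=4,fy=4,interpolation=2))
```

```text
17.0 [576.76286269  28.80481629 169.13131689]
```

View pics/s2.png

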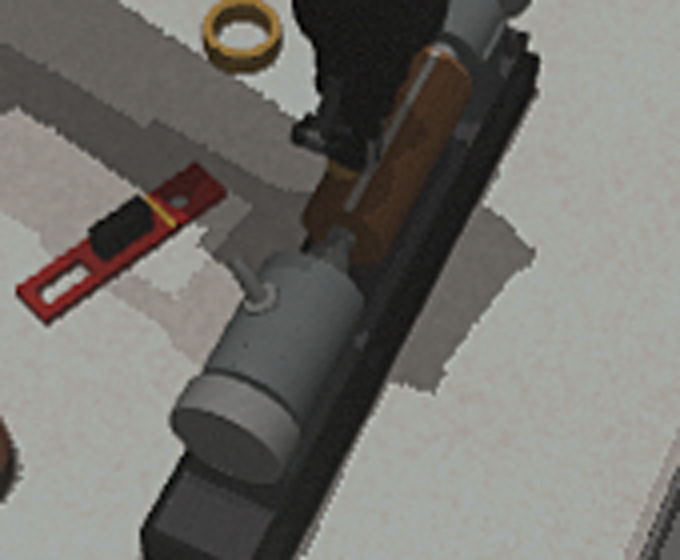

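The scene crop shows the white line now on top of the roller, from about (435,55) to (350,200). I'll lift and measure it.

Request:
drive_tool(
  commands="0 0 .4 0 0 0 0;0 0 .4 0 0 0 0;0 0 .4 0 0 0 0;0 0 .4 0 0 0 0;0 0 0 0 0 0 100;0 0 0 0 0 0 100",
)

```text
time_s: 5.68
eef_pos: [577.0, 29.1, 330.1]
ee_rot: [0.0, 1.0, 0.005, 0.002]
force: [-1.1, 1.1, -0.9]
grip_width: 0.272
grip_force: 0.0
```

Run:
```python
from h import *
import pickle
s=sense();p=capture("wrist");pickle.dump((s,p),open("w2.pkl","wb"))
q=capture("scene");pickle.dump(q,open("s2.pkl","wb"))
a=cv2.resize(p["pixels"][140:300,160:440],(784,448),interpolation=2);print(s["eef_pos"],s["ee_rot"])
b=cv2.resize(q["pixels"][215:255,300:370],(262,150),interpolation=2)
c=np.zeros((598,784,3),np.uint8);c[:448]=a;c[448:,:262]=b;cv2.imwrite("pics/w2.png",c)
```

```text
[577.04670728  29.09760435 330.1380018 ] [2.58241283e-04 9.99983677e-01 5.40723353e-03 1.82790088e-03]
```

View pics/w2.png

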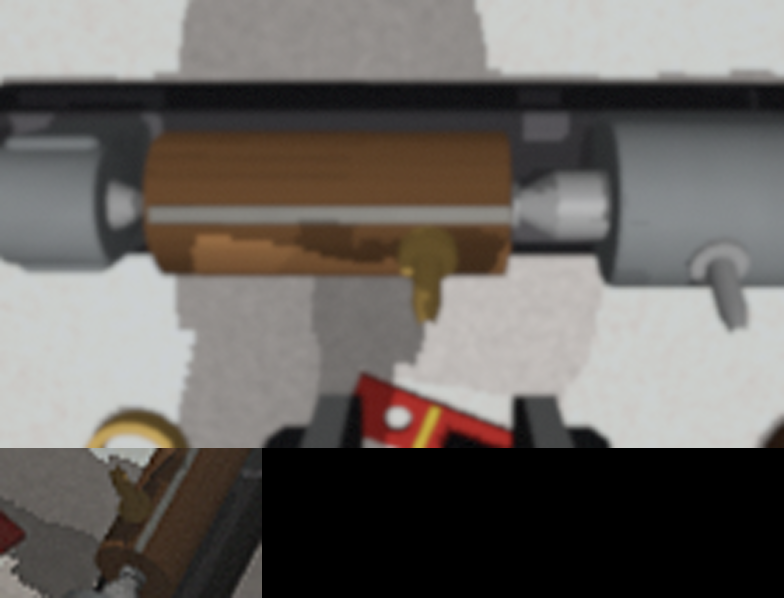

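The white line runs level at crop row 213. The brass peg tip is at crop (424,312), and the post tip is at crop (735,320).

Run:
```python
from h import *
import pickle
from scipy.optimize import least_squares
s,p=pickle.load(open("w2.pkl","rb"))
c=lambda u,v:(160+u/2.8,140+v/2.8)
O=[("pt",c(735,321)),("pr",c(718,259)),("bt",c(424,314)),("br",c(428,249)),("ln",c(330,213))]
def P(v):
    x,y,yaw,th,o=v; a=th-np.pi/6; L=lambda r,a,yy:np.array([x,y,0])+R.from_euler("z",yaw).apply([r*np.sin(a),yy,115+r*np.cos(a)])
    return dict(pt=L(62,-np.pi/6,-90),pr=L(32,-np.pi/6,-90),bt=L(62,a,o),br=L(32,a,o),ln=L(26.,th,35))
def f(v):
    D=P(v); return np.concatenate([proj(p,D[n],s)-uv for n,uv in O]+[[(v[2]-.008)/.003]])
r=least_squares(f,[582,25,.008,0,5],x_scale=[1,1,.01,.1,1]);print(r.x.round(3));print(f(r.x).round(1));
for k,v in P(r.x).items():print(k,v.round(1))
# link eye, visible
print("eye",atz(p,c(398,418),8,s))
```

```text
[5.82825e+02 2.66690e+01 1.00000e-02 5.40000e-02 5.56600e+00]
[-0.8  1.  -1.7 -0.6  0.6  0.8 -0.6  1.5  2.4 -3.   0.6]
pt [552.7 -63.6 168.7]
pr [567.7 -63.5 142.7]
bt [554.7  32.  170.3]
br [568.3  32.1 143.5]
ln [583.9  61.7 141. ]
eye [452.02274862  46.51961241   8.        ]
```

Request:
drive_tool(
  commands="-.14 -.026 -.18 0 0 .154 100;-.14 -.026 -.18 0 0 .154 100;-.14 -.026 -.18 0 0 .154 100;-.14 -.026 -.18 0 0 .154 100;-.14 -.026 -.18 0 0 .154 100;-.14 -.026 -.18 0 0 .154 100;-.14 -.026 -.18 0 0 .154 100;-.14 -.026 -.18 0 0 .154 100;-.14 -.026 -.18 0 0 .154 100;-.14 -.026 -.18 0 0 .154 100;0 0 0 0 0 0 100;0 0 0 0 0 0 100",
)

```text
time_s: 6.78
eef_pos: [435.9, 3.2, 147.5]
ee_rot: [-0.001, 0.821, 0.571, -0.001]
force: [0.2, -0.6, 0.5]
grip_width: 1.004
grip_force: 0.0
```

Run:
```python
from h import *
import pickle
s=sense();p=capture("wrist");pickle.dump((s,p),open("w3.pkl","wb"))
print(s["eef_pos"],s["ee_rot"],s["joints"])
cv2.imwrite("pics/w3.png",p["pixels"])
```

```text
[435.87126781   3.19836311 147.52122383] [-0.00115306  0.82068684  0.57137634 -0.00092449] [-2.62788931e-01  2.37138665e-01  1.88705361e+00  8.32483510e-05
  1.02035537e+00  9.15983632e-02]
```

View pics/w3.png

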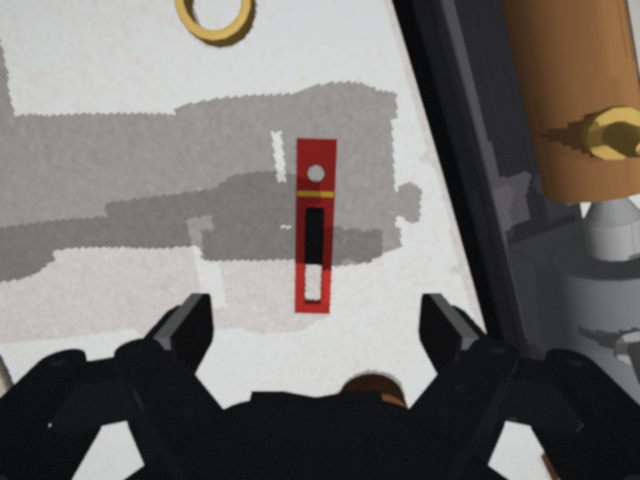

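The link stands upright in the wrist view, with its eye at (316,173) and its slot spanning rows 264 to 302 at column 313. It is aligned with the gripper.

Run:
```python
from h import *
import pickle
s,p=pickle.load(open("w3.pkl","rb"))
e=atz(p,(316,173.5),8,s);a=atz(p,(316,138),8,s);b=atz(p,(312.5,313),8,s);r=atz(p,(315,207),32,s)
print(e,a,b,(a+b)/2,np.linalg.norm(a-b),np.degrees(np.arctan2((a-b)[0],(a-b)[1])),"rib end",r)
Rt=Rq(s["ee_rot"]);print(Rt,np.degrees(np.arctan2(Rt[1,1],Rt[0,1])))
```

```text
[451.1215603   47.15426121   8.        ] [460.08649642  71.35015355   8.        ] [408.23998182 -60.11433969   8.        ] [434.16323912   5.61790693   8.        ] 141.31869678295575 21.523113936524204 rib end [443.05931646  27.28310175  32.        ]
[[ 3.47056452e-01  9.37839955e-01 -2.83510020e-03]
 [ 9.37844219e-01 -3.47055502e-01  8.36144987e-04]
 [-1.99766947e-04 -2.94907185e-03 -9.99995632e-01]] -20.307414075916885
```

Request:
drive_tool(
  commands="0 .02 -.35 0 0 -.02 100;-.01 0 -.35 0 0 0 100;0 0 -.3 0 0 0 100;0 0 -.18 0 0 0 100;0 0 0 0 0 0 0;0 0 0 0 0 0 0;0 0 0 0 0 0 0;0 0 0 0 0 0 0;0 0 0 0 0 0 0;0 0 0 0 0 0 0;0 0 0 0 0 0 0;0 0 0 0 0 0 0",
  force=60,
)

```text
time_s: 7.83
eef_pos: [436.2, 4.9, 31.4]
ee_rot: [0.001, 0.824, 0.566, 0.001]
force: [-1.4, 0.6, 8.8]
grip_width: 0.146
grip_force: 59.7
```

Request:
drive_tool(
  commands="0 0 .38 0 0 0 0;0 0 .38 0 0 0 0;0 0 .38 0 0 0 0;0 0 .38 0 0 0 0;0 0 .38 0 0 0 0;.1 0 0 0 0 .16 0;.1 0 0 0 0 .159 0;.1 0 0 0 0 .159 0;.11 -.037 0 0 -.134 0 0;.11 -.037 0 0 -.134 0 0;.11 -.037 0 0 -.133 0 0;.11 -.037 0 0 -.133 0 0;.11 -.037 0 0 -.133 0 0;0 0 0 0 0 0 0;0 0 0 0 0 0 0;0 0 0 0 0 0 0",
)

```text
time_s: 9.17
eef_pos: [520.4, -13.3, 220.7]
ee_rot: [0.183, 0.68, 0.686, 0.182]
force: [0.3, -0.2, -0.0]
grip_width: 0.15
grip_force: 59.1
```

Run:
```python
from h import *
import pickle
s=sense();p=capture("wrist");q=capture("scene");pickle.dump((s,p,q),open("w4.pkl","wb"))
print(s["eef_pos"],Rq(s["ee_rot"]).round(3),s["grip_width"])
c=np.zeros((600,800,3),np.uint8);c[:,:400]=cv2.resize(p["pixels"][0:360,200:440],(400,600));c[:,400:]=cv2.resize(q["pixels"][180:330,255:355],(400,600),interpolation=2)
cv2.imwrite("pics/w4.png",c)
```

```text
[520.40710418 -13.28528739 220.74169829] [[-0.008  0.867  0.498]
 [ 1.     0.009  0.   ]
 [-0.004  0.498 -0.867]] 0.1502716025643607
```

View pics/w4.png

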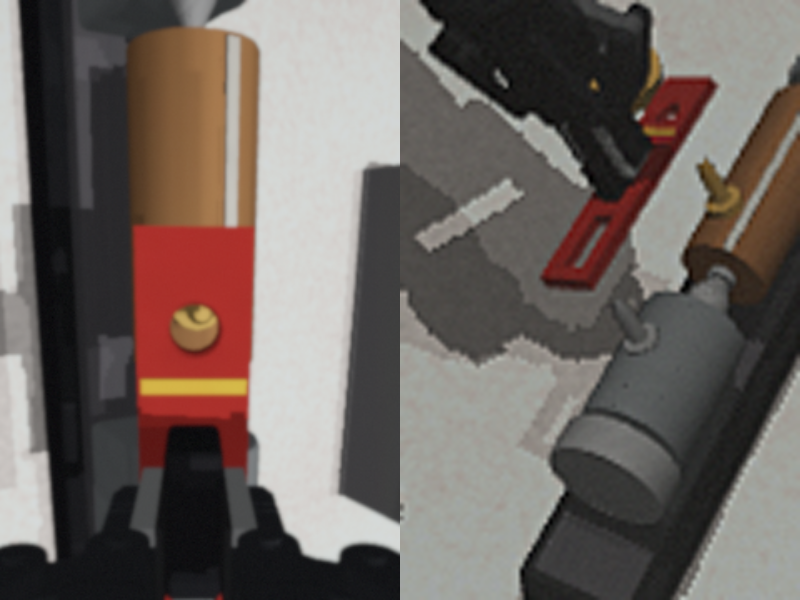

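The wrist view shows the link's eye at about pixel (316,197), with the brass peg tip visible through it at about (318,188). The scene view shows the link tilted parallel to the peg and post.

Run:
```python
from h import *
import pickle
s,p,q=pickle.load(open("w4.pkl","rb"))
T=np.array(p["tool_from_camera"]);Rt=Rq(s["ee_rot"]);t0=np.array(s["eef_pos"])
def tool(uv,z):
    t,v=ray(p,uv,s);t=Rt.T@(t-t0);v=Rt.T@v;return t+v*(z-t[2])/v[2]
c=lambda u,v:(200+u*.6,v*.6)
print("eye",tool(c(194,328),23.4),"end",tool(c(194,227),23.4),"edges",tool(c(137,300),23.4),tool(c(252,300),23.4))
for n,X in dict(bt=(554,31.5,170),bt0=(552,31.5,168.7),br=(567.5,31.8,143),pt=(552.3,-64,168.7),pr=(567.3,-64,142.7)).items():
    print(n,"tool",(Rt.T@(np.array(X)-t0)).round(1),"uv wrist",(proj(p,X,s)).round(1), "crop",((proj(p,X,s)-[200,0])/.6).round())
print("eye in scene crop",[((proj(q,t0+Rt@np.array(X))-[255,180])*4+[400,0]).round() for X in [(45,0,23.4),(-45,0,23.4)]])
```

```text
eye [45.32920257 -0.86652119 23.4       ] end [70.48263174 -0.86287186 23.4       ] edges [ 52.52937114 -15.43652863  23.4       ] [52.51047364 13.96255304 23.4       ]
bt tool [44.7  4.2 60.7] uv wrist [325.7 188.2] crop [210. 314.]
bt0 tool [44.8  1.8 60.9] uv wrist [321.3 188.1] crop [202. 314.]
br tool [45.   2.5 90.9] uv wrist [321.5 182.1] crop [203. 303.]
pt tool [-50.7   1.3  61. ] uv wrist [319.8 345.3] crop [200. 576.]
pr tool [-50.8   1.3  91. ] uv wrist [319.4 321.5] crop [199. 536.]
eye in scene crop [array([662., 108.]), array([583., 236.])]
```

Request:
drive_tool(
  commands=".02 0 .01 0 0 0 0;.06 0 -.11 0 0 0 0;.065 0 -.107 0 0 0 0;0 0 0 0 0 0 0;0 0 0 0 0 0 0",
)

```text
time_s: 9.68
eef_pos: [535.0, -13.2, 199.4]
ee_rot: [0.183, 0.68, 0.686, 0.182]
force: [0.2, -0.5, -1.2]
grip_width: 0.148
grip_force: 59.0
```

Run:
```python
from h import *
import pickle
s=sense();p=capture("wrist");q=capture("scene");pickle.dump((s,p,q),open("w5.pkl","wb"))
print(s["eef_pos"],Rq(s["ee_rot"]).round(3),s["force"])
c=np.zeros((600,800,3),np.uint8);c[:,:400]=cv2.resize(p["pixels"][150:240,286:346],(400,600),interpolation=2);c[:,400:]=cv2.resize(q["pixels"][180:330,265:365],(400,600),interpolation=2)
cv2.imwrite("pics/w5.png",c)
```

```text
[534.9816246  -13.23204914 199.39922443] [[-0.008  0.867  0.499]
 [ 1.     0.009  0.001]
 [-0.004  0.499 -0.867]] [ 0.24839931 -0.46864039 -1.21555529]
```

View pics/w5.png

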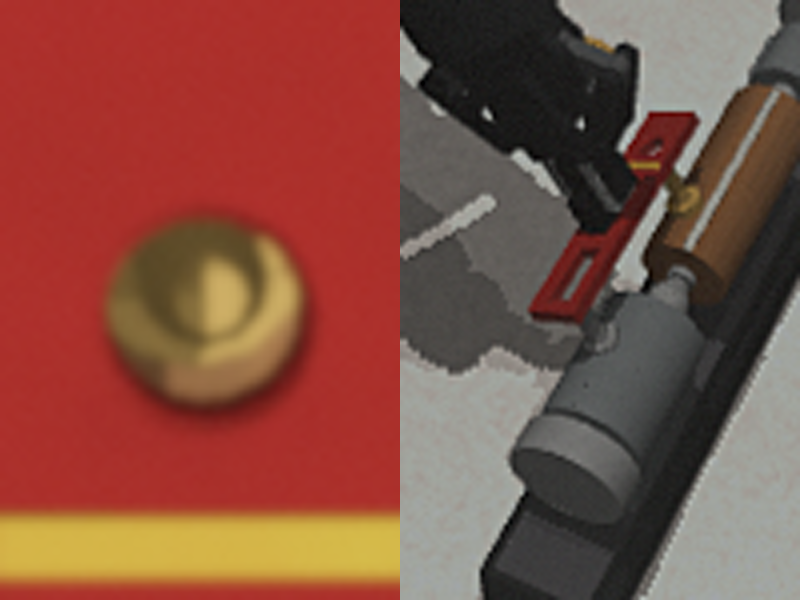

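The eye is centred on the peg tip, within about 1 mm: eye at crop (206,312), tip at (213,298). I'll insert slowly.

Request:
drive_tool(
  commands=".025 0 -.043 0 0 0 0;.025 0 -.043 0 0 0 0;.025 0 -.043 0 0 0 0;.025 0 -.044 0 0 0 0;0 0 0 0 0 0 0;0 0 0 0 0 0 0",
)

```text
time_s: 10.28
eef_pos: [544.8, -13.3, 181.7]
ee_rot: [0.183, 0.68, 0.686, 0.182]
force: [-1.3, 0.2, -2.2]
grip_width: 0.146
grip_force: 58.9
```

Request:
drive_tool(
  commands=".015 0 -.026 0 0 0 0;.015 0 -.026 0 0 0 0;.015 0 -.026 0 0 0 0;0 0 0 0 0 0 0;0 0 0 0 0 0 0",
)

```text
time_s: 10.7
eef_pos: [549.4, -13.4, 174.1]
ee_rot: [0.183, 0.68, 0.686, 0.182]
force: [-1.8, -0.9, -4.1]
grip_width: 0.149
grip_force: 58.9
```

Request:
drive_tool(
  commands=".01 0 -.017 0 0 0 0;.01 0 -.017 0 0 0 0;0 0 0 0 0 0 0;0 0 0 0 0 0 0",
)

```text
time_s: 11.03
eef_pos: [551.3, -13.5, 171.1]
ee_rot: [0.184, 0.68, 0.686, 0.182]
force: [-7.6, -2.0, 0.7]
grip_width: 0.149
grip_force: 60.0
```

Request:
drive_tool(
  commands="-.007 0 -.004 0 0 0 0;.008 0 -.014 0 0 0 0;.008 0 -.014 0 0 0 0;0 0 0 0 0 0 0;0 0 0 0 0 0 0",
)

```text
time_s: 11.45
eef_pos: [552.1, -13.5, 170.8]
ee_rot: [0.185, 0.679, 0.686, 0.183]
force: [-37.9, -2.6, 36.5]
grip_width: 0.145
grip_force: 67.6
```

Request:
drive_tool(
  commands="-.006 0 .01 0 0 0 0;0 0 0 0 0 0 0;0 0 0 0 0 0 0",
)

```text
time_s: 11.7
eef_pos: [551.8, -13.5, 170.9]
ee_rot: [0.185, 0.68, 0.686, 0.183]
force: [-23.0, -1.7, 22.2]
grip_width: 0.148
grip_force: 64.3
```

Request:
drive_tool(
  commands="-.006 0 .01 0 0 0 0;0 0 0 0 0 0 60;0 0 0 0 0 0 60;0 0 0 0 0 0 60;0 0 0 0 0 0 60;0 0 0 0 0 0 60;0 0 0 0 0 0 60;0 0 0 0 0 0 60;-.1 0 .173 0 0 0 60;-.15 0 .26 0 0 0 60;-.15 0 .26 0 0 0 60;-.15 0 .26 0 0 0 60;0 0 0 0 0 0 60;0 0 0 0 0 0 60",
)

```text
time_s: 12.87
eef_pos: [496.2, -13.5, 266.6]
ee_rot: [0.185, 0.68, 0.686, 0.183]
force: [-0.4, -0.2, -0.6]
grip_width: 0.602
grip_force: 0.0
```

Run:
```python
from h import *
import pickle
s=sense();p=capture("wrist");q=capture("scene");pickle.dump((s,p,q),open("w6.pkl","wb"))
print(s["eef_pos"],s["force"])
c=np.zeros((600,800,3),np.uint8);c[:,:400]=cv2.resize(p["pixels"][60:360,220:420],(400,600));c[:,400:]=cv2.resize(q["pixels"][200:320,285:365],(400,600),interpolation=2)
cv2.imwrite("pics/w6.png",c)
x0=np.array([582.5,26,0]);L=lambda X:x0+R.from_euler("z",.009).apply(X)
n=np.array([-.5,0,.866])
for nm,y in (("eye",5.5),("eye+end",31),("slotend",-110)):
    X=L([-16,y,142.7])+8*n; print(nm,((proj(p,X,s)-[220,60])*2).round(),((proj(q,X)-[285,200])*5+[400,0]).round())
```

```text
[496.24644654 -13.54867471 266.56248602] [-0.43490512 -0.16541393 -0.64716463]
eye [191. 233.] [640. 133.]
eye+end [191. 161.] [665.  91.]
slotend [191. 514.] [519. 341.]
```

View pics/w6.png

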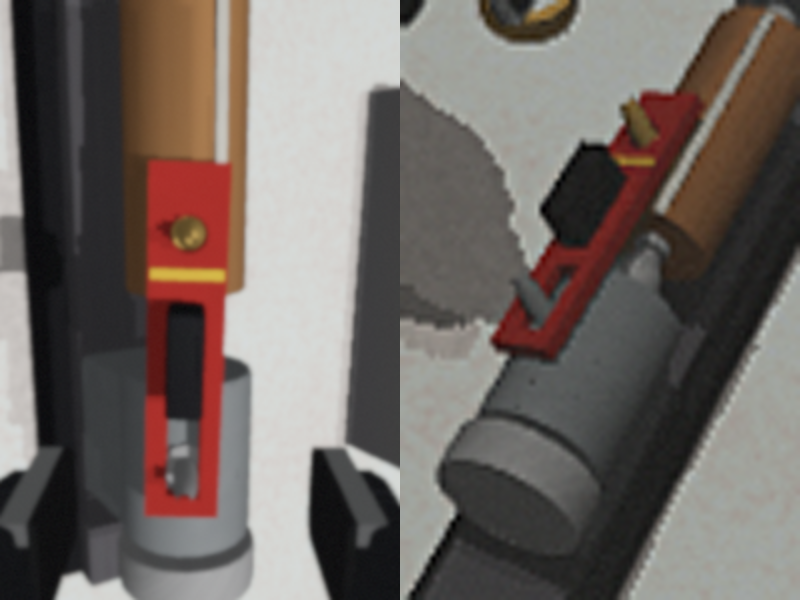

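The link lies on both collars where predicted: eye at crop (188,233), ends at rows 161 and 516. I'll check the white line's angle before handing in.

Run:
```python
from h import *
import pickle
s,p,q=pickle.load(open("w6.pkl","rb"))
x0=np.array([582.5,26,0]);L=lambda X:x0+R.from_euler("z",.009).apply(X)
for y in (60,31):
  for th in (-.1,0,.1):
    X=L([26*np.sin(th),y,115+26*np.cos(th)]);print(y,th,((proj(p,X,s)-[220,60])*2).round(),((proj(q,X)-[285,200])*5+[400,0]).round())
```

```text
60 -0.1 [220.  82.] [727.  69.]
60 0 [226.  83.] [733.  71.]
60 0.1 [231.  83.] [738.  73.]
31 -0.1 [219. 162.] [700. 117.]
31 0 [225. 162.] [706. 119.]
31 0.1 [230. 162.] [711. 121.]
```

The line is at crop column 222–223, so the arbor angle is about -0.05 rad, inside the limit.

```bash
python3 -c "
from rig import *
print(finish_job())"
```

```text
the job is handed in; nothing more can be done
None
```

I turned the arbor until its white line faced up (about -0.05 rad by the last picture), hung the link rib up on the peg and post, pushed it home on both collars, let go, and handed the job in at about 13 s; no verdict came back.

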